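# Open the push-and-turn canister in its pouring cradle

### The arm

A 7-joint arm with a two-finger parallel gripper is mounted at the origin on the work surface. World frame = base frame: x ahead of the robot, y to its left, z up, the work surface at z = 0. Lengths are in m, angles in rad, forces in N, time in s.
With the tool pointing down it reaches from about 0.425 to 0.8 m from the base axis. Payload 8.3 kg.
Tool frame: the origin (TCP) lies where the fingers leave the gripper's body, on its centre line; the fingertips stand 73 mm ahead of it and the grasp point (between the pads) lies 54 mm ahead of it (env.tcp_to_grasp is the distance from the TCP to the grasp point, in m); z points along the fingers, y is the direction in which the jaws open and shut (so a half turn about z gives the same grasp; the last joint's range is limited). The gripper opens to 85 mm and grips with 20 to 120 N. Pads are 22 mm wide; open, the fingers measure 114 mm over their backs; the gripper's body (76 mm by 85 mm) begins 54 mm behind the grasp point. The pads swing forward as they close: fully open they stand 13 mm farther back than shut.
Start: joints at [-1.228, 0.383, 0.016, 1.37, -0.006, 1.388, -0.046], TCP at [0.247, 0.574, 0.304] pointing down, gripper open.
Joint ranges: [-2.95, 2.95], [-0.25, 2.06], [-1.52, 1.56], [0.18, 2.33], [-1.44, 4.58], [0.02, 2.06], [-3.01, 3.01]. Speed limits (rad/s): [2.39, 2.39, 3.01, 3.01, 3.14, 3.14, 3.14].

### API

Orientations are given as [roll, pitch, yaw] about the fixed x, y, z axes, in that order (R = Rz(yaw) Ry(pitch) Rx(roll)).
In Python, from station import env gives the robot as it stands.
- The arm moves only by the tool servo_tool, never from a script. Its argument "increments" is a list of rows, each a list of 7 numbers: the opening, from 0 (shut) to 1 (fully open), then the shift along the tool's x, y, z in cm, then the turn, a rotation vector about the tool's x, y, z in rad. A call has 1 to 8 rows; each row shifts and turns the pose as measured when the row begins, along the tool's axes as they then stand; what a row does not reach is not made up. A row lasts 1/12 s, in which the tool goes at most 41.7 mm and 7.16 degrees, less where a joint would pass 70% of its speed; a pose out of reach is approached as far as the arm can. A call with a gripper value outside its range is refused whole. The fingers move at their own pace and stop on an object; "force" is the grip in N (left out, the last holds). Time passes only in rows, so rows that do not move let the fingers close. It gives the time, the measured TCP pose, the force and the opening at its end, in the units of the state.
- env.read_state(): the state, without advancing time (a new reading comes with each control period).
- env.camera(name): name is "scene" or "top" or "wrist"; returns a dict with "image" (384x512x3 uint8, red, green, blue), "fx", "fy", "cx", "cy" (pixels), "distortion" ([k1, k2, p1, p2, k3] as OpenCV has them; the pictures are not rectified), "rvec" (rotation vector, rad) and "tvec" (3), from world to camera coordinates, as OpenCV has them; the wrist camera has in their place "mount" (4x4, takes a point from camera to tool coordinates, whose origin is the TCP and whose axes are the flange's). Camera axes: x right, y down, z forward; pixel columns grow to the right and rows downward; lengths in m; the calibration is good to about 2 mm. A picture is of the moment at which its call begins: read the wrist's pose just before it. There is no depth.
- env.job_done(): hands the job in, once; it reports no verdict.
Trained networks look in a picture, given as the dict that the camera call returned (one of the last four; its "shot" number tells which), for a name from the list of things; names that differ only in an ending like _2 or _b are one class to them, and where a whole thing is asked for, a point or a joint stands for the part that bears it (a point fixed in the world has none). Each returns a list of dicts, best first, with "p" (0 to 1); they miss things now and then, are a little off and sometimes report something else, mostly with a low value. They report only what shows in the picture. A call takes as long as a camera call. They do not tell look-alikes from the thing itself.
- env.search_frame(picture, query): "rect" ([left, top, right, bottom] as shares, 0 to 1, of the picture: columns of its width, rows of its height, round what is visible of it).
The state is a dict: "clock": time; "q": joint angles; "joint_velocities": joint speeds; "joint_torque": joint torques, N m; "position": TCP position; "tcp_rot": TCP orientation; "ft_force": force on the tool from outside, world axes, zero at the start; "torque": the same for the moment, N m; "opening": opening from 0.0 (shut) to 1.0 (fully open).
Only numpy, scipy, OpenCV 4.12 (cv2) and the standard library are available. Lean on these libraries where they do the work, as an engineer would, in place of code of your own. Each camera call takes 0.05 s, during which the arm holds its last target.

### The job

Open the white canister that leans in the steel pouring cradle: press its child-resistant cap down firmly along the neck, keep it pressed while turning it anticlockwise until it comes to its stop, ease off and lift it off the neck. Set the cap down gently, the right way up and flat, in the clear end of the drip tray and let go of it. Leave the funnel and everything else on the bench where it is.

Things in the scene. Friction and masses are not known exactly. Their poses are not given: they have to be found in the camera images.
- cap_mid (a point): Centre (half-way up, on the axis) of the grey ribbed child-resistant cap on the leaning canister: 60 mm across, 36 mm tall, 35 to 70 g, loose once unlocked. z points along its axis out of its closed top and, while it is on the neck, leans 30 degrees from vertical towards the robot's side. Below the skirt 18 mm is free for fingertips. It must rise 30 mm along z to be clear of the neck.
- cap_top (a point): Centre of the cap's closed top, 18 mm along z from cap_mid. PRESSING: inside, three lugs are held up in notches on the neck by a springy sealing ring that carries 9 N at rest and 1.5 N more per mm pressed, to a hard stop at 6.5 mm (19 N). The lugs are free to turn only from about 4 mm down (15 N); let up too soon and they catch again. Press with 16 to 20 N.
- cap: The cap again, origin at the centre of its open underside, 18 mm below cap_mid. TURNING: held down, it turns anticlockwise seen from above (positive about z). How far home it sat differs unseen: a firm stop comes 0.9 to 1.6 rad from the start. Only in the last 0.28 rad before the stop can it be lifted off. The drag is 0.1 to 0.3 N m; at the stop it rises steeply, past 0.8.
- mouth (a point): Centre of the rim of the canister's neck (40 mm across), fixed. z outwards along the neck, leaning 30 degrees to the robot's side; x square to it, away from the robot and up. With the cap shut cap_mid lies 7 mm below it along z, axes agreeing. The canister is plain white, 108 x 150 x 150 mm, with a handle behind the neck, banded into a grey steel cradle bolted to the bench.
- tray: Shallow bare aluminium drip tray, fixed, 270 mm (x) by 190 mm (y), 20 mm high, sheet 3 mm thick. Origin at the centre of its underside, floor 3 mm above it. It stands on the left or on the right of the cradle; its x axis points roughly away from the robot. An upturned funnel stands in its +x end; the end nearer the robot is clear.
- tray_clear (a point): Centre of the clear end of the tray, on its floor: 55 mm from the tray's middle towards -x. About 130 mm by 180 mm is free round it.
- funnel: Upturned black funnel, loose, 84 mm wide at its foot and 105 mm tall, in the far end of the tray; origin at the centre of its foot. Leave it.
- toolcase: Grey plastic tool case lying flat, fixed, 270 x 190 x 102 mm, origin at the centre of its underside, on the other side of the cradle from the tray.
- grinder: Cordless angle grinder, loose, lying in front of the cradle across the bench, about 300 mm long and 80 mm tall with a 115 mm disc on top; origin under its middle, x along its body. Leave it.
- spraybottle: Trigger spray bottle, loose, 80 mm across and 212 mm tall, behind on the left; origin at the centre of its foot. Leave it.
- tin: Round steel tin, loose, 104 mm across and 113 mm tall, on the tool case; origin at the centre of its foot. Leave it.
- sparecan: Upright white spare canister with a plain small black screw cap, loose, 85 x 130 mm and 186 mm tall, behind on the right; origin at the centre of its foot. Leave it.
- spanner: Steel spanner, loose, 200 mm long, lying on the tool case; origin under its middle. Leave it.
Not all that is in view belongs to the job. Of the things like the cap, leave any that is orange; of the rest the smaller one is meant.

How it is judged:
On the way, in this order (a step that is already met when the one before it is completed fails the run):
1. the cap is held down on the neck (at least 2 mm below where it rested) and has been turned by at least 0.4 rad (z of cap_mid in the frame of mouth below -0.009 m and distance between cap_mid and mouth below 0.02 m and angle between the x axis of cap_mid and the x axis of mouth, either way round above 0.4 rad), for 0.1 s.
2. the cap is off the neck, held in the fingers (distance between cap_mid and mouth above 0.05 m and contact force between cap and the fingers above 0.5 N), for 0.1 s.
At the end, for the whole second after the job is handed in: The cap stands flat on the floor of the drip tray, right way up (within 0.12 rad of level; its centre 16 to 25 mm above the tray's underside and inside the clear half of the tray, from its near wall to 10 mm past its middle), at rest and let go; the canister is left open (x of cap_mid in the frame of tray between -0.11 and 0.01 m and y of cap_mid in the frame of tray between -0.07 and 0.07 m and z of cap_mid in the frame of tray between 0.016 and 0.025 m and angle between cap_mid's own z axis and vertical below 0.12 rad and linear speed of cap below 0.02 m/s); the robot touches nothing.
It fails at once if a bystander is shifted by more than 30 mm (distance of any of grinder, spraybottle, tin, sparecan, spanner, funnel from where it was at the start of the episode above 0.03 m).
It fails at once if the cap is dropped, thrown or rolls off: it moves faster than 0.6 m/s out of the fingers (linear speed of cap above 0.6 m/s and contact force between cap and the fingers below 0.01 N).
It also fails if it takes over 56 s, if anything falls off the work surface, if the arm or the gripper's body presses on something with over 40 N, if the wrist force passes 120 N, or if a joint passes its speed limit or range.

## Working session

There is one attempt and no reset: what is moved stays moved. The work goes in short steps, Python scripts to look and compute and a tool call to move; the robot and the scene stay as the last step left them, time stands still between calls to the robot, and variables do not carry over. Pictures are saved under pics/ and viewed, and the job is handed in when it is done.

Besides the shell and the picture viewer there is one more tool, called after "Emit:" in YAML: its name, and indented under it one key for each argument. servo_tool: Moves the arm, as the interface text tells. Its arguments: {"type":"object","properties":{"increments":{"type":"array","items":{"type":"array","items":{"type":"number"}}},"force":{"type":"number"}},"required":["increments"]}

```bash
ls; mkdir -p pics
python3 - <<'E'
from station import env
import cv2
s=env.read_state(); print({k:(v.tolist() if hasattr(v,'tolist') else v) for k,v in s.items()})
for n in ["scene","top","wrist"]:
    c=env.camera(n); cv2.imwrite(f"pics/{n}0.png",c["image"][:,:,::-1])
    print(n,{k:v for k,v in c.items() if k!='image'})
    for q in ["cap","tray","funnel","mouth","grinder"]:
        try: print(q,[(round(d['p'],2),[round(a*b) for a,b in zip(d['rect'],[512,384]*2)]) for d in env.search_frame(c,q)[:4]])
        except Exception as e: print(q,e)
E
```

```text
pics
{'clock': 0.0, 'q': [-1.2279190611399278, 0.38425160664593877, 0.016391176669662104, 1.3711480454522293, -0.006332371310531989, 1.388199918980282, -0.04649727067707746], 'joint_velocities': [0.00040900245418478375, -0.00028213445161500664, 0.0011191161005841422, -0.00019451676817243272, 0.0006997055019196918, 0.0013701787839792486, 0.0022130360940377024], 'joint_torque': [5.4866387699803454e-05, -62.756924629211426, 0.8444361202418804, -37.18448996543884, 0.01655257714446634, 0.013952376320958138, -3.361378503541346e-05], 'position': [0.2465318132954926, 0.5739332848123586, 0.30287323861260335], 'tcp_rot': [-3.1396343137363125, 1.0448882295177597e-05, 2.7358600449817843], 'ft_force': [-0.4643187637409539, 0.49743790393746606, -0.7654418591094426], 'torque': [-0.007572157450014363, 0.022616824115725756, 0.024227655698207416], 'opening': 0.9972412009085062}
scene {'fx': 443.2436392471498, 'fy': 443.2436392471498, 'cx': 250.01637925964758, 'cy': 200.22000044366098, 'distortion': array([-0.15072009,  0.        ,  0.        ,  0.        ,  0.        ]), 'rvec': array([ 1.45401472,  1
[... 895 characters left out ...]
)]
grinder [(0.9, [199, 219, 309, 290])]
wrist {'fx': 282.61814245069866, 'fy': 282.61814245069866, 'cx': 258.6538356649738, 'cy': 192.1048222922115, 'distortion': array([-0.07135124,  0.        ,  0.        ,  0.        ,  0.        ]), 'mount': array([[-5.82784190e-04, -9.65843410e-01, -2.59125776e-01,
         6.50018629e-02],
       [ 9.99999830e-01, -5.69028638e-04, -1.28090423e-04,
        -8.81056332e-04],
       [-2.37346964e-05, -2.59125807e-01,  9.65843577e-01,
        -6.89138011e-02],
       [ 0.00000000e+00,  0.00000000e+00,  0.00000000e+00,
         1.00000000e+00]]), 'shot': 3}
cap []
tray [(0.61, [161, 279, 229, 329])]
funnel [(0.74, [161, 278, 229, 327])]
mouth []
grinder []
```

View pictures.

Run:
```python
import cv2
a=cv2.imread("pics/scene0.png")[130:300,150:410]; cv2.imwrite("pics/scene0c.png",cv2.resize(a,None,fx=3,fy=3,interpolation=cv2.INTER_CUBIC))
a=cv2.imread("pics/top0.png")[80:300,90:350]; cv2.imwrite("pics/top0c.png",cv2.resize(a,None,fx=2.7,fy=2.7,interpolation=cv2.INTER_CUBIC))
```

```text
(no output)
```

View pics/scene0c.png

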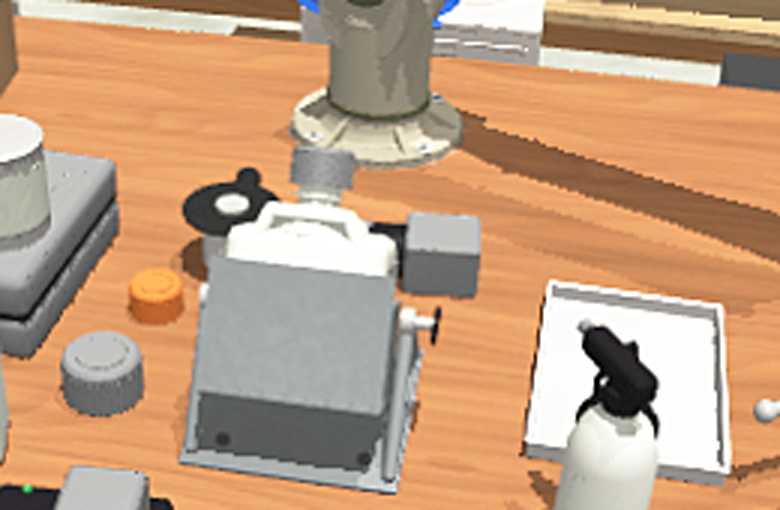

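View pics/top0c.png

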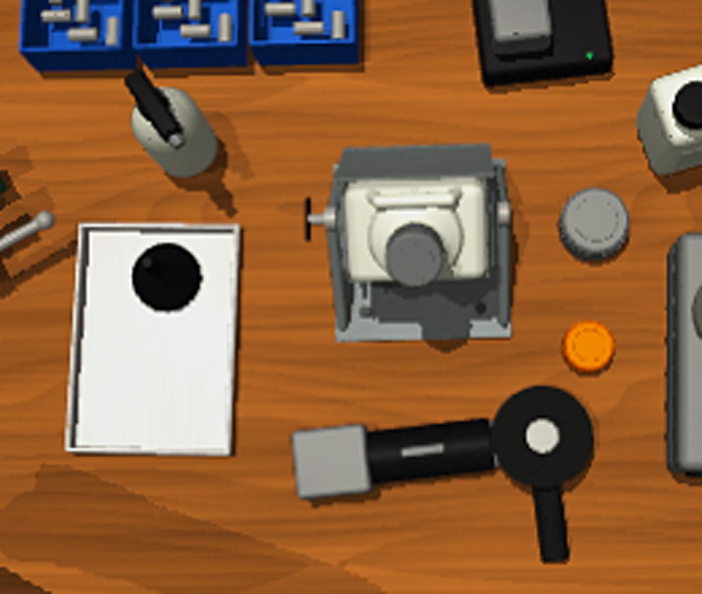

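View pics/wrist0.png

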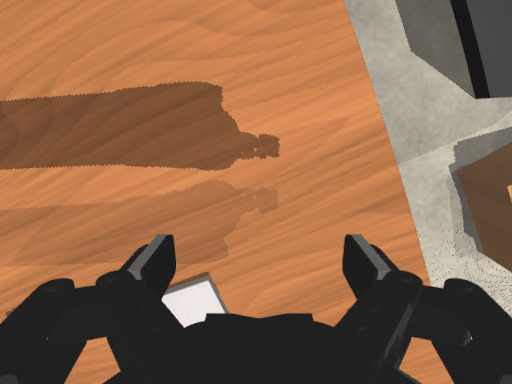

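```bash
cat > h.py <<'E'
import numpy as np, cv2
from scipy.spatial.transform import Rotation as Rn
def cam(c):
    K=np.array([[c['fx'],0,c['cx']],[0,c['fy'],c['cy']],[0,0,1]]); return K,c['distortion'],c['rvec'],c['tvec']
def proj(c,P):
    K,d,r,t=cam(c); return cv2.projectPoints(np.asarray(P,float).reshape(-1,3),r,t,K,d)[0].reshape(-1,2)
def ray(c,uv):
    K,d,r,t=cam(c); R=cv2.Rodrigues(r)[0]
    n=cv2.undistortPoints(np.array(uv,float).reshape(-1,1,2),K,d).reshape(-1,2)
    D=np.c_[n,np.ones(len(n))]@R; return -R.T@t, D/np.linalg.norm(D,axis=1)[:,None]
def plane(c,uv,z):
    o,D=ray(c,uv); return o+D*((z-o[2])/D[:,2])[:,None]
def tri(cs,uvs):
    A=np.zeros((3,3));b=np.zeros(3)
    for c,u in zip(cs,uvs):
        o,D=ray(c,[u]);M=np.eye(3)-np.outer(D[0],D[0]);A+=M;b+=M@o
    return np.linalg.solve(A,b)
def wristcam(c,s):
    "make world rvec/tvec"
    T=np.eye(4);T[:3,:3]=Rn.from_euler('xyz',s['tcp_rot']).as_matrix();T[:3,3]=s['position']
    W=np.linalg.inv(T@c['mount']); c=dict(c); c['rvec']=cv2.Rodrigues(W[:3,:3])[0].ravel(); c['tvec']=W[:3,3]; return c
def capcyl(mid,az,tilt=np.pi/6,r=.03,h=.036):
    R=Rn.from_euler('z',az).as_matrix()@Rn.from_euler('y',-tilt).as_matrix()
    a=np.linspace(0,2*np.pi,40)
    return np.vstack([np.c_[r*np.cos(a),r*np.sin(a),0*a+z]@R.T+mid for z in(-h/2,h/2)]),R
E
python3 - <<'E'
from station import env
from h import *
s=env.camera("scene");t=env.camera("top")
import pickle; pickle.dump((s,t),open('cams.pkl','wb'))
cr=lambda x,y:(x/2.7+90,y/2.7+80)
mid=tri([s,t],[(257.3,186),cr(414,256)]);print('mid',mid)
tc=plane(t,[cr(80,225),cr(240,226),cr(235,454),cr(67,452)],.02);print('tray rim',tc, tc.mean(0))
cc=plane(t,[cr(336,340),cr(511,338)],.0);print('cradle front',cc)
h=plane(t,[cr(363,190),cr(463,190)],.2);print(h)
for n,(x,y),z in[('funnel top',(147,267),.105),('bigcap',(595,222),.04),('orange',(588,346),.03)]: print(n,plane(t,[cr(x,y)],z))
im=cv2.resize(s['image'][:,:,::-1][130:300,150:410],None,fx=3,fy=3); im2=cv2.resize(t['image'][:,:,::-1][80:300,90:350],None,fx=2.7,fy=2.7)
for az in(0,):
  P,_=capcyl(mid,az)
  for p in (proj(s,P)-[150,130])*3: cv2.circle(im,tuple(int(v) for v in p),1,(0,0,255),-1)
  for p in (proj(t,P)-[90,80])*2.7: cv2.circle(im2,tuple(int(v) for v in p),1,(0,0,255),-1)
o=np.hstack([cv2.resize(im[100:250,200:450],None,fx=1.6,fy=1.6),cv2.resize(im2[140:290,300:550],None,fx=1.6,fy=1.6)])
cv2.imwrite('pics/fit1.png',o)
E
```

```text
mid [0.54647801 0.02043384 0.24373268]
tray rim [[0.63751125 0.42944098 0.02      ]
 [0.63175685 0.23428099 0.02      ]
 [0.35979836 0.23805394 0.02      ]
 [0.3648908  0.43712402 0.02      ]] [0.49848932 0.33472498 0.02      ]
cradle front [[ 0.49412667  0.12106287  0.        ]
 [ 0.4922775  -0.08807403  0.        ]]
[[ 0.62786609  0.07277372  0.2       ]
 [ 0.6255075  -0.03325654  0.2       ]]
funnel top [[0.56780313 0.32525868 0.105     ]]
bigcap [[ 0.62300429 -0.18947396  0.04      ]]
orange [[ 0.47710023 -0.1765687   0.03      ]]
```

View pics/fit1.png

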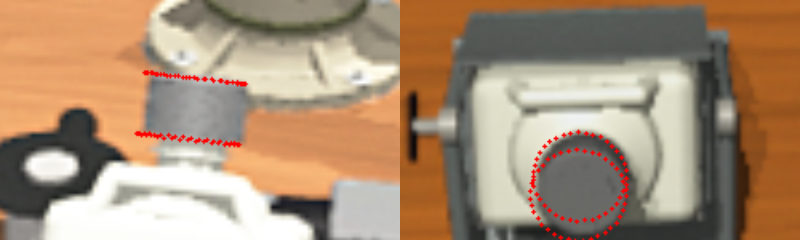

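```bash
cat >> h.py <<'E'
def capR(az,tilt=np.pi/6): return Rn.from_euler('z',az)*Rn.from_euler('y',-tilt)
def toolR(az,ang,tilt=np.pi/6):
    "tool y = cap x turned by ang about cap z; tool z=-cap z"
    C=(capR(az,tilt)*Rn.from_euler('z',ang)).as_matrix()
    y=C[:,0];z=-C[:,2];return Rn.from_matrix(np.c_[np.cross(y,z),y,z])
def plan(s,p1,R1,N,op=1):
    p0=np.array(s['position']);R0=Rn.from_euler('xyz',s['tcp_rot']);w=(R0.inv()*R1).as_rotvec()
    print('dist cm',np.linalg.norm(p1-p0)*100,'ang',np.linalg.norm(w),'d tool cm',(R0.inv().apply(p1-p0)*100).round(2),'w',w.round(3))
    rows=[]
    for i in range(N):
        R=R0*Rn.from_rotvec(w*i/N); rows.append([op]+[round(float(v),1) for v in R.inv().apply((p1-p0)/N)*100]+[round(float(v),3) for v in w/N])
    return rows
E
python3 - <<'E'
from station import env
from h import *
s=env.read_state(); mid=np.array([.546,.02,.244]);R=toolR(-.015,-.85)
p=mid-R.apply([0,0,.174]);print(p)
for r in plan(s,p,R,24): print(r)
E
```

```text
[0.45900979 0.02130495 0.39468842]
dist cm 59.92425477145278 ang 2.072134311659885 d tool cm [-41.33 -42.43  -9.08] w [-0.615 -0.102  1.976]
[1, -1.7, -1.8, -0.4, -0.026, -0.004, 0.082]
[1, -1.9, -1.6, -0.4, -0.026, -0.004, 0.082]
[1, -2.0, -1.4, -0.4, -0.026, -0.004, 0.082]
[1, -2.1, -1.3, -0.5, -0.026, -0.004, 0.082]
[1, -2.2, -1.1, -0.5, -0.026, -0.004, 0.082]
[1, -2.3, -0.9, -0.5, -0.026, -0.004, 0.082]
[1, -2.3, -0.7, -0.5, -0.026, -0.004, 0.082]
[1, -2.4, -0.5, -0.5, -0.026, -0.004, 0.082]
[1, -2.4, -0.2, -0.5, -0.026, -0.004, 0.082]
[1, -2.4, -0.0, -0.5, -0.026, -0.004, 0.082]
[1, -2.4, 0.2, -0.5, -0.026, -0.004, 0.082]
[1, -2.4, 0.4, -0.5, -0.026, -0.004, 0.082]
[1, -2.4, 0.6, -0.5, -0.026, -0.004, 0.082]
[1, -2.3, 0.8, -0.4, -0.026, -0.004, 0.082]
[1, -2.2, 1.0, -0.4, -0.026, -0.004, 0.082]
[1, -2.2, 1.2, -0.4, -0.026, -0.004, 0.082]
[1, -2.1, 1.4, -0.3, -0.026, -0.004, 0.082]
[1, -1.9, 1.6, -0.3, -0.026, -0.004, 0.082]
[1, -1.8, 1.7, -0.2, -0.026, -0.004, 0.082]
[1, -1.7, 1.9, -0.2, -0.026, -0.004, 0.082]
[1, -1.5, 2.0, -0.1, -0.026, -0.004, 0.082]
[1, -1.3, 2.1, -0.1, -0.026, -0.004, 0.082]
[1, -1.2, 2.2, 0.0, -0.026, -0.004, 0.082]
[1, -1.0, 2.3, 0.1, -0.026, -0.004, 0.082]
```

Emit:
servo_tool:
  increments:
    - [1, -1.7, -1.8, -0.6, -0.026, -0.004, 0.085]
    - [1, -1.9, -1.6, -0.6, -0.026, -0.004, 0.085]
    - [1, -2.0, -1.4, -0.6, -0.026, -0.004, 0.085]
    - [1, -2.1, -1.3, -0.6, -0.026, -0.004, 0.085]
    - [1, -2.2, -1.1, -0.6, -0.026, -0.004, 0.085]
    - [1, -2.3, -0.9, -0.6, -0.026, -0.004, 0.085]
    - [1, -2.3, -0.7, -0.6, -0.026, -0.004, 0.085]
    - [1, -2.4, -0.5, -0.6, -0.026, -0.004, 0.085]

```text
clock: 1.67
position: [0.312, 0.384, 0.341]
tcp_rot: [2.937, -0.043, 2.037]
ft_force: [0.2, 0.9, 0.5]
opening: 1.001
```

Emit:
servo_tool:
  increments:
    - [1, -2.4, -0.2, -0.5, -0.026, -0.004, 0.085]
    - [1, -2.4, 0, -0.5, -0.026, -0.004, 0.085]
    - [1, -2.4, 0.2, -0.5, -0.026, -0.004, 0.085]
    - [1, -2.4, 0.4, -0.5, -0.026, -0.004, 0.085]
    - [1, -2.4, 0.6, -0.5, -0.026, -0.004, 0.085]
    - [1, -2.3, 0.8, -0.4, -0.026, -0.004, 0.085]
    - [1, -2.2, 1.0, -0.4, -0.026, -0.004, 0.085]
    - [1, -2.2, 1.2, -0.4, -0.026, -0.004, 0.085]

```text
clock: 2.33
position: [0.3725, 0.2357, 0.3671]
tcp_rot: [2.824, -0.171, 1.483]
ft_force: [-0.6, -0.2, 1.1]
opening: 1.0
```

Run:
```python
from station import env
from h import *
s=env.read_state(); mid=np.array([.546,.02,.244]);R=toolR(-.015,-.85)
print(s['q'],s['position'])
p=mid-R.apply([0,0,.174]);print(p)
for r in plan(s,p,R,8): print(r)
```

```text
[-0.48309861 -0.25410684 -0.18017983  1.94679547  0.05746104  1.09948888
 -0.79805735] [0.37245018 0.235735   0.36714015]
[0.45900979 0.02130495 0.39468842]
dist cm 23.287704499745406 ang 0.7493448220117004 d tool cm [-19.83  11.92  -2.62] w [-0.238 -0.033  0.71 ]
[1, -2.5, 1.5, -0.3, -0.03, -0.004, 0.089]
[1, -2.3, 1.7, -0.3, -0.03, -0.004, 0.089]
[1, -2.2, 1.9, -0.2, -0.03, -0.004, 0.089]
[1, -2.0, 2.1, -0.1, -0.03, -0.004, 0.089]
[1, -1.8, 2.3, -0.1, -0.03, -0.004, 0.089]
[1, -1.6, 2.4, 0.0, -0.03, -0.004, 0.089]
[1, -1.4, 2.6, 0.1, -0.03, -0.004, 0.089]
[1, -1.1, 2.7, 0.2, -0.03, -0.004, 0.089]
```

Emit:
servo_tool:
  increments:
    - [1, -1.5, 3.0, 0.5, 0, 0, 0.08]
    - [1, -1.5, 2.6, 0.4, 0, 0, 0.08]
    - [1, -2.2, 2.2, 0, -0.03, -0.004, 0.09]
    - [1, -2.0, 2.3, 0, -0.03, -0.004, 0.09]
    - [1, -1.8, 2.3, 0, -0.03, -0.004, 0.09]
    - [1, -1.6, 2.4, 0, -0.03, -0.004, 0.09]
    - [1, -1.4, 2.4, 0, -0.03, -0.004, 0.09]

```text
clock: 2.92
position: [0.4886, 0.056, 0.3831]
tcp_rot: [2.826, -0.345, 0.847]
ft_force: [0.3, -0.9, -0.5]
opening: 1.001
```

Run:
```python
from station import env
from h import *
s=env.read_state(); mid=np.array([.546,.02,.244]);R=toolR(-.015,-.85)
print(s['q'].round(3) if hasattr(s['q'],'round') else s['q'],s['position'])
p=mid-R.apply([0,0,.154]);print(p)
for r in plan(s,p,R,6): print(r)
```

```text
[-0.253 -0.213  0.032  1.909  0.083  0.988 -1.029] [0.48857783 0.05602402 0.38307889]
[0.46900866 0.02115496 0.37736791]
dist cm 4.039083148049323 ang 0.105550204920051 d tool cm [-3.87  1.05 -0.49] w [-0.073  0.016  0.074]
[1, -0.6, 0.2, -0.1, -0.012, 0.003, 0.012]
[1, -0.6, 0.2, -0.1, -0.012, 0.003, 0.012]
[1, -0.6, 0.2, -0.1, -0.012, 0.003, 0.012]
[1, -0.6, 0.2, -0.1, -0.012, 0.003, 0.012]
[1, -0.6, 0.2, -0.1, -0.012, 0.003, 0.012]
[1, -0.6, 0.2, -0.1, -0.012, 0.003, 0.012]
```

Emit:
servo_tool:
  increments:
    - [1, -1.2, 0.4, 0.4, -0.02, 0, 0.02]
    - [1, -1.2, 0.3, 0.4, -0.02, 0, 0.02]
    - [1, -1.0, 0.3, 0.3, -0.02, 0.01, 0.02]
    - [1, -0.4, 0, 0.3, -0.01, 0, 0.01]
    - [1, 0, 0, 0, 0, 0, 0]

```text
clock: 3.33
position: [0.4793, 0.0176, 0.363]
tcp_rot: [2.782, -0.378, 0.767]
ft_force: [0.1, -0.5, 0.4]
opening: 0.998
```

Run:
```python
from station import env
from h import *
import pickle
s=env.read_state(); mid=np.array([.546,.02,.244]);R=toolR(-.015,-.85)
print(s['q'].round(3),s['position'],s['tcp_rot'])
c=wristcam(env.camera('wrist'),s); pickle.dump(c,open('w1.pkl','wb'))
print([(round(d['p'],2),[round(a*b) for a,b in zip(d['rect'],[512,384]*2)]) for d in env.search_frame(c,'cap')[:4]])
im=c['image'][:,:,::-1].copy(); P,_=capcyl(mid,-.015)
for p in proj(c,P): cv2.circle(im,tuple(int(v) for v in p),1,(0,0,255),-1)
cv2.imwrite('pics/w1.png',cv2.resize(im,None,fx=1.5,fy=1.5))
p=mid-R.apply([0,0,.134]);print(p)
print(plan(s,p,R,1))
```

```text
[ 0.091 -0.254 -0.2    1.996  0.026  0.883 -1.   ] [0.47933866 0.0176006  0.36299164] [ 2.78234899 -0.37816766  0.76724017]
[(0.98, [300, 224, 349, 276]), (0.85, [213, 157, 291, 243]), (0.85, [259, 301, 293, 315])]
[0.47900754 0.02100496 0.3600474 ]
dist cm 0.4513069830650524 ang 0.011838212229957373 d tool cm [ 0.09 -0.37  0.24] w [-0.001  0.01  -0.006]
[[1, 0.1, -0.4, 0.2, -0.001, 0.01, -0.006]]
```

View pics/w1.png

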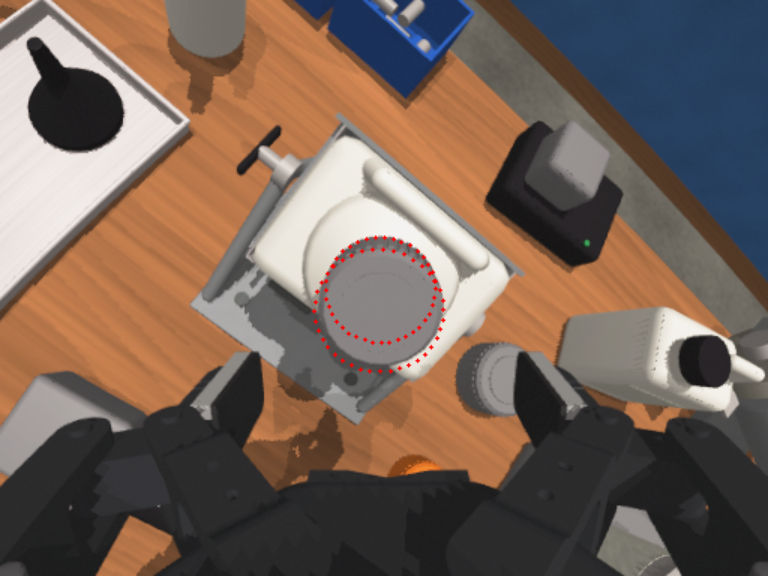

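```bash
cat > fit.py <<'E'
from h import *
import pickle
from scipy.optimize import minimize
s,t=pickle.load(open('cams.pkl','rb'));w=pickle.load(open('w1.pkl','rb'))
out=[];data=[]
for n,c,seed,up in(('w',w,None,4),('t',t,None,8),('s',s,None,8)):
    P,_=capcyl(np.array([.546,.02,.244]),-.015); uv=proj(c,P); lo=(uv.min(0)-8).astype(int);hi=(uv.max(0)+9).astype(int)
    im=cv2.resize(c['image'][lo[1]:hi[1],lo[0]:hi[0],::-1],None,fx=up,fy=up,interpolation=cv2.INTER_CUBIC)
    hsv=cv2.cvtColor(im,cv2.COLOR_BGR2HSV); 
    gc=np.full(im.shape[:2],cv2.GC_BGD,np.uint8); q=((uv-lo+.5)*up-.5).astype(np.float32)
    hull=cv2.convexHull(q).astype(int); m=np.zeros_like(gc);cv2.fillConvexPoly(m,hull,1)
    k=np.ones((up*2+1,)*2,np.uint8);big=cv2.dilate(m,k,iterations=3);sm=cv2.erode(m,k,iterations=2)
    gc[big>0]=cv2.GC_PR_BGD;gc[m>0]=cv2.GC_PR_FGD;gc[sm>0]=cv2.GC_FGD
    cv2.grabCut(im,gc,None,np.zeros((1,65)),np.zeros((1,65)),5,cv2.GC_INIT_WITH_MASK)
    M=((gc==1)|(gc==3)).astype(np.uint8); data.append((c,lo,up,M))
    v=im.copy();cs,_=cv2.findContours(M,cv2.RETR_EXTERNAL,cv2.CHAIN_APPROX_NONE);cv2.drawContours(v,cs,-1,(0,255,0),1);out.append(v)
def hullmask(c,lo,up,shape,mid,az,sc=16):
    uv=(proj(c,capcyl(mid,az)[0])-lo+.5)*up-.5; m=np.zeros(shape,np.uint8)
    cv2.fillConvexPoly(m,np.round(cv2.convexHull(uv.astype(np.float32))*sc).astype(np.int32),1,shift=4);return m
def cost(x,sel=(0,1,2)):
    return sum((hullmask(*data[i][:3],data[i][3].shape,np.array(x[:3])/100,x[3]/10)!=data[i][3]).sum()/data[i][3].sum() for i in sel)
for sel in((0,1,2),(0,),(0,1),(0,2),(1,2)):
    r=minimize(cost,[54.6,2,24.4,-.15],args=(sel,),method='Nelder-Mead',options=dict(initial_simplex=np.array([[54.6,2,24.4,-.15],[55,2,24.4,-.15],[54.6,2.4,24.4,-.15],[54.6,2,24.8,-.15],[54.6,2,24.4,.5]]),xatol=.005,fatol=1e-4))
    print(sel,r.x.round(3),r.fun)
    if sel==(0,1,2):
        for d,v in zip(data,out):
            m=hullmask(*d[:3],d[3].shape,r.x[:3]/100,r.x[3]/10);cs,_=cv2.findContours(m,cv2.RETR_EXTERNAL,cv2.CHAIN_APPROX_NONE);cv2.drawContours(v,cs,-1,(0,0,255),1)
cv2.imwrite('pics/fit2.png',np.hstack([cv2.resize(v,(260,int(260*v.shape[0]/v.shape[1])))[:200] if 0 else cv2.resize(v,(260,260)) for v in out]))
E
python3 fit.py
```

```text
(0, 1, 2) [54.733  2.042 24.425 -2.18 ] 0.33848618840058753
(0,) [54.756  2.049 24.188  0.09 ] 0.04483500717360115
(0, 1) [54.93   1.913 23.743  0.215] 0.17758264095177914
(0, 2) [54.681  2.116 24.45  -0.345] 0.182091009287771
(1, 2) [54.835  2.047 24.457 -2.942] 0.27041494389555826
```

View pics/fit2.png

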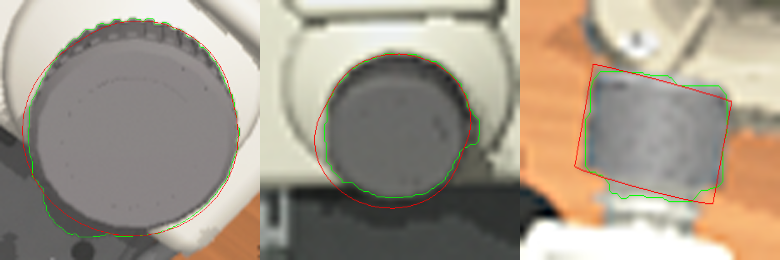

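```bash
cat > st.py <<'E'
from station import env
from h import *
import sys
MID=np.array([.547,.0205,.243]);AZ=-.01
s=env.read_state();q=np.array(s['q'])
R0=Rn.from_euler('xyz',s['tcp_rot']);p=np.array(s['position'])
C=capR(AZ)
y=C.inv().apply(R0.apply([0,1,0]));ang=np.arctan2(y[1],y[0])
print('clk',round(s['clock'],2),'q',q.round(2),'open',round(s['opening'],3),'ang',round(ang,3))
print('TCP in cap frame mm',(C.inv().apply(p-MID)*1000).round(1),'F cap',C.inv().apply(s['ft_force']).round(1),'M cap',C.inv().apply(s['torque']).round(2))
if len(sys.argv)>1:
    d,a=float(sys.argv[1]),float(sys.argv[2]);R=toolR(AZ,a);plan(s,MID-R.apply([0,0,d]),R,1)
E
python3 st.py 0.048 -0.85
```

```text
clk 3.43 q [ 0.08 -0.25 -0.19  1.99  0.03  0.88 -1.  ] open 0.996 ang -0.859
TCP in cap frame mm [  2.5  -2.5 138.6] F cap [ 0.4 -0.3 -0. ] M cap [-0.03  0.47 -0.02]
dist cm 9.06556347223986 ang 0.012999791656970188 d tool cm [ 0.06 -0.36  9.06] w [ 0.001  0.009 -0.009]
```

Emit:
servo_tool:
  increments:
    - [1, 0, -0.1, 1.8, 0, 0.003, -0.003]
    - [1, 0, -0.1, 1.8, 0, 0.003, -0.003]
    - [1, 0, -0.1, 1.8, 0, 0.003, -0.003]
    - [1, 0, -0.1, 1.2, 0, 0, 0]
    - [1, 0, 0, 0.8, 0, 0, 0]
    - [1, 0, 0, 0, 0, 0, 0]

```text
clock: 3.93
position: [0.5182, 0.0271, 0.3024]
tcp_rot: [2.77, -0.391, 0.797]
ft_force: [-0.9, 0.5, -0.3]
opening: 0.999
```

```bash
python3 st.py .048 -.85
python3 - <<'E'
from station import env
from h import *
s=env.read_state();c=wristcam(env.camera('wrist'),s)
im=c['image'][:,:,::-1].copy(); P,_=capcyl(np.array([.547,.0205,.243]),-.01)
for p in proj(c,P): cv2.circle(im,tuple(int(v) for v in p),1,(0,0,255),-1)
cv2.imwrite('pics/w2.png',cv2.resize(im,None,fx=1.5,fy=1.5))
E
```

```text
clk 3.93 q [ 0.07 -0.13 -0.21  2.04  0.07  0.7  -1.03] open 0.999 ang -0.839
TCP in cap frame mm [ 4.7  6.3 65.9] F cap [-0.9  0.5  0.2] M cap [-0.05  0.57  0.01]
dist cm 1.9522924080304114 ang 0.014982412390762301 d tool cm [-0.78  0.15  1.78] w [ 0.002 -0.01   0.011]
```

View pics/w2.png

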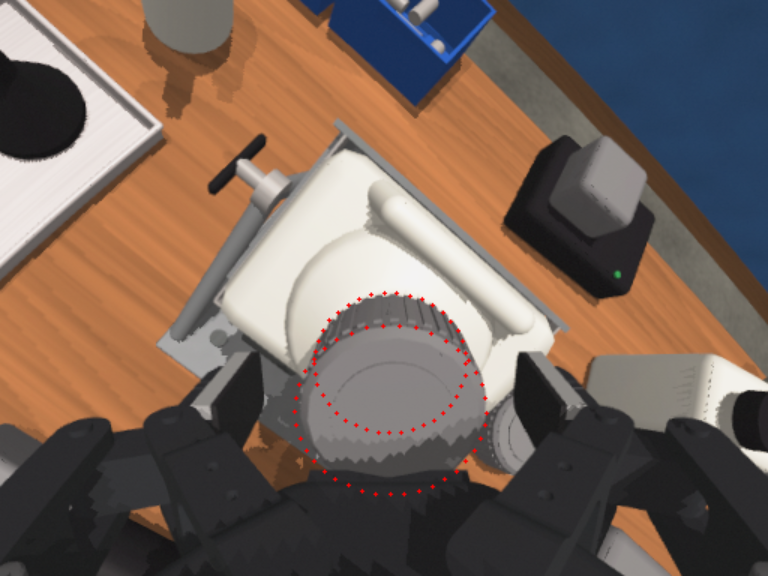

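Emit:
servo_tool:
  increments:
    - [1, -0.4, 0.1, 0.9, 0, -0.005, 0.005]
    - [1, -0.4, 0.1, 0.8, 0, -0.005, 0.005]
    - [1, 0, 0, 0.1, 0, 0, 0]
    - [1, 0, 0, 0, 0, 0, 0]

```text
clock: 4.32
position: [0.5243, 0.0214, 0.2866]
tcp_rot: [2.772, -0.388, 0.787]
ft_force: [0.8, -0.0, -0.5]
opening: 1.0
```

```bash
python3 st.py .048 -.85
```

```text
clk 4.32 q [ 0.08 -0.1  -0.21  2.05  0.08  0.67 -1.04] open 1.0 ang -0.848
TCP in cap frame mm [ 2.1  0.6 49.2] F cap [ 0.5 -0.  -0.8] M cap [-0.02  0.54  0.05]
dist cm 0.25232038549227115 ang 0.006249659890769979 d tool cm [-0.2  -0.09  0.11] w [ 0.004 -0.004  0.002]
```

Emit:
servo_tool:
  increments:
    - [1, -0.2, -0.1, 0.1, 0.004, -0.004, 0]
    - [0.3, 0, 0, 0, 0, 0, 0]
    - [0, 0, 0, 0, 0, 0, 0]
    - [0, 0, 0, 0, 0, 0, 0]
    - [0, 0, 0, 0, 0, 0, 0]
    - [0, 0, 0, 0, 0, 0, 0]
  force: 90

```text
clock: 4.82
position: [0.5226, 0.0199, 0.2858]
tcp_rot: [2.776, -0.384, 0.783]
ft_force: [2.1, 0.6, -2.8]
opening: 0.695
```

```bash
python3 st.py .048 -.85
```

```text
clk 4.82 q [ 0.08 -0.1  -0.21  2.05  0.08  0.67 -1.04] open 0.695 ang -0.849
TCP in cap frame mm [ 0.2 -0.8 49.3] F cap [ 0.4  0.6 -3.5] M cap [0.22 0.45 0.01]
dist cm 0.15483395368173297 ang 0.0017039668188844534 d tool cm [ 0.04 -0.08  0.13] w [0.001 0.    0.001]
```

Emit:
servo_tool:
  increments:
    - [0, 0, 0, 0.3, 0, 0, 0]
    - [0, 0, 0, 0.3, 0, 0, 0]

```text
clock: 4.98
position: [0.5252, 0.02, 0.2817]
tcp_rot: [2.775, -0.385, 0.784]
ft_force: [-13.2, -0.6, 10.8]
opening: 0.699
```

```bash
python3 st.py .048 -.85
```

```text
clk 4.98 q [ 0.08 -0.09 -0.21  2.05  0.09  0.66 -1.04] open 0.699 ang -0.849
TCP in cap frame mm [ 0.4 -0.7 44.4] F cap [-6.  -0.8 15.9] M cap [-0.02  1.67  0.04]
dist cm 0.36997304508479756 ang 0.002416298396184187 d tool cm [ 0.02 -0.08 -0.36] w [ 0.002 -0.     0.001]
```

Emit:
servo_tool:
  increments:
    - [0, 0, 0, 0.12, 0, 0, 0]
    - [0, 0, 0, 0.02, 0, 0, 0]

```text
clock: 5.15
position: [0.5253, 0.02, 0.2813]
tcp_rot: [2.775, -0.384, 0.784]
ft_force: [-12.5, -0.8, 10.3]
opening: 0.698
```

```bash
python3 st.py .048 -.85
```

```text
clk 5.15 q [ 0.08 -0.09 -0.21  2.05  0.09  0.66 -1.04] open 0.698 ang -0.848
TCP in cap frame mm [ 0.4 -0.7 44. ] F cap [-5.6 -1.  15.2] M cap [-0.01  1.64 -0.01]
dist cm 0.4080148857754302 ang 0.0028533420568152114 d tool cm [ 0.02 -0.08 -0.4 ] w [0.002 0.    0.002]
```

Emit:
servo_tool:
  increments:
    - [0, 0, 0, 0.2, 0, 0, 0]
    - [0, 0, 0, 0.15, 0, 0, 0]

```text
clock: 5.32
position: [0.5263, 0.02, 0.2798]
tcp_rot: [2.774, -0.384, 0.784]
ft_force: [-15.7, -0.5, 12.0]
opening: 0.698
```

```bash
python3 st.py .048 -.85
```

```text
clk 5.32 q [ 0.08 -0.09 -0.21  2.05  0.09  0.66 -1.05] open 0.698 ang -0.848
TCP in cap frame mm [ 0.5 -0.7 42.2] F cap [-7.5 -0.6 18.3] M cap [-0.03  1.95  0.01]
dist cm 0.5868846277022637 ang 0.003684900758230618 d tool cm [ 0.01 -0.08 -0.58] w [0.003 0.001 0.002]
```

Emit:
servo_tool:
  increments:
    - [0, 0, 0, 0.08, 0, 0, -0.06]
    - [0, 0, 0, 0.08, 0, 0, -0.06]
    - [0, 0, 0, 0.08, 0, 0, -0.06]

```text
clock: 5.57
position: [0.5268, 0.0208, 0.2805]
tcp_rot: [2.711, -0.313, 0.965]
ft_force: [-15.1, 0.4, 11.0]
opening: 0.697
```

```bash
python3 st.py .042 -.85
```

```text
clk 5.57 q [ 0.07 -0.09 -0.2   2.05  0.09  0.66 -0.87] open 0.697 ang -0.664
TCP in cap frame mm [ 1.3  0.1 42.6] F cap [-7.6  0.3 17.1] M cap [-0.03  2.   -0.24]
dist cm 0.14121795139708038 ang 0.18595059024994318 d tool cm [-0.09 -0.09  0.06] w [ 0.004 -0.001  0.186]
```

Emit:
servo_tool:
  increments:
    - [0, 0, 0, 0.1, 0, 0, -0.07]
    - [0, 0, 0, 0.1, 0, 0, -0.07]
    - [0, 0, 0, 0.1, 0, 0, -0.07]
    - [0, 0, 0, 0.1, 0, 0, -0.07]

```text
clock: 5.9
position: [0.5273, 0.0208, 0.2805]
tcp_rot: [2.643, -0.182, 1.234]
ft_force: [-15.5, -0.2, 11.7]
opening: 0.701
```

```bash
python3 st.py .042 -.85
```

```text
clk 5.9 q [ 0.05 -0.09 -0.18  2.05  0.1   0.65 -0.58] open 0.701 ang -0.372
TCP in cap frame mm [ 1.7  0.1 42.3] F cap [-7.5 -0.3 17.9] M cap [ 0.01  1.86 -0.3 ]
dist cm 0.1771330641950801 ang 0.47762896438667674 d tool cm [-0.07 -0.16  0.03] w [0.006 0.    0.478]
```

Emit:
servo_tool:
  increments:
    - [0, 0, 0, 0.1, 0, 0, -0.07]
    - [0, 0, 0, 0.1, 0, 0, -0.07]
    - [0, 0, -0.05, 0.1, 0, 0, -0.07]
    - [0, 0, 0, 0.1, 0, 0, -0.07]

```text
clock: 6.23
position: [0.5276, 0.0209, 0.2806]
tcp_rot: [2.613, -0.037, 1.49]
ft_force: [-15.0, -1.0, 12.3]
opening: 0.693
```

```bash
python3 st.py .042 -.85
```

```text
clk 6.23 q [ 0.03 -0.09 -0.16  2.06  0.11  0.65 -0.3 ] open 0.693 ang -0.08
TCP in cap frame mm [ 2.   0.2 42.3] F cap [-6.8 -1.1 18.2] M cap [-0.06  1.93 -0.26]
dist cm 0.2039895757261637 ang 0.7700330680863877 d tool cm [-0.03 -0.2   0.02] w [0.008 0.001 0.77 ]
```

Turned 0.77 rad so far; continuing in smaller batches to feel for the stop.

Emit:
servo_tool:
  increments:
    - [0, 0, -0.05, 0.1, 0, 0, -0.05]
    - [0, 0, 0, 0.1, 0, 0, -0.05]
    - [0, 0, 0, 0.1, 0, 0, -0.05]

```text
clock: 6.48
position: [0.528, 0.0208, 0.2809]
tcp_rot: [2.611, 0.044, 1.625]
ft_force: [-15.5, 0.1, 11.8]
opening: 0.698
```

Emit:
servo_tool:
  increments:
    - [0, 0, 0, 0.1, 0, 0, -0.05]

```text
clock: 6.57
position: [0.5281, 0.0208, 0.2809]
tcp_rot: [2.613, 0.07, 1.67]
ft_force: [-15.5, -0.9, 12.5]
opening: 0.698
```

```bash
python3 st.py .042 -.85
```

```text
clk 6.57 q [ 0.01 -0.09 -0.15  2.06  0.11  0.65 -0.09] open 0.698 ang 0.13
TCP in cap frame mm [ 2.6  0.2 42.3] F cap [-7.1 -1.1 18.5] M cap [-0.05  1.97 -0.2 ]
dist cm 0.258295902642427 ang 0.979934159310964 d tool cm [ 0.02 -0.26  0.03] w [0.011 0.002 0.98 ]
```

Emit:
servo_tool:
  increments:
    - [0, 0, -0.08, 0.1, 0, 0, -0.05]
    - [0, 0, -0.08, 0.1, 0, 0, -0.05]
    - [0, 0, -0.05, 0.1, 0, 0, -0.05]

```text
clock: 6.82
position: [0.5279, 0.021, 0.2813]
tcp_rot: [2.623, 0.149, 1.806]
ft_force: [-13.6, 0.5, 11.5]
opening: 0.7
```

```bash
python3 st.py .042 -.85
```

```text
clk 6.82 q [ 0.   -0.09 -0.14  2.06  0.11  0.65  0.06] open 0.7 ang 0.287
TCP in cap frame mm [ 2.6  0.3 42.8] F cap [-6.   0.3 16.8] M cap [ 0.17  1.91 -0.28]
dist cm 0.2718318608368441 ang 1.136535066465643 d tool cm [ 0.05 -0.26  0.07] w [1.500e-02 1.000e-03 1.136e+00]
```

Emit:
servo_tool:
  increments:
    - [0, 0, -0.05, 0.15, 0, 0, -0.05]
    - [0, 0, -0.05, 0.12, 0, 0, -0.05]

```text
clock: 6.98
position: [0.5281, 0.0212, 0.2809]
tcp_rot: [2.637, 0.201, 1.899]
ft_force: [-13.5, 0.5, 13.0]
opening: 0.698
```

Emit:
servo_tool:
  increments:
    - [0, 0, -0.05, 0.12, 0, 0, -0.05]

```text
clock: 7.07
position: [0.5282, 0.0212, 0.2808]
tcp_rot: [2.646, 0.226, 1.946]
ft_force: [-13.7, -0.3, 13.2]
opening: 0.697
```

```bash
python3 st.py .042 -.85
```

```text
clk 7.07 q [-0.01 -0.09 -0.13  2.06  0.12  0.64  0.22] open 0.697 ang 0.443
TCP in cap frame mm [ 2.6  0.5 42.2] F cap [-5.3 -0.5 18.3] M cap [-0.01  1.77 -0.2 ]
dist cm 0.26627372017065404 ang 1.293435602670466 d tool cm [ 0.07 -0.26  0.01] w [1.900e-02 1.000e-03 1.293e+00]
```

Emit:
servo_tool:
  increments:
    - [0, 0, -0.05, 0.12, 0, 0, -0.05]
    - [0, 0, -0.05, 0.12, 0, 0, -0.05]

```text
clock: 7.23
position: [0.5284, 0.0213, 0.2808]
tcp_rot: [2.667, 0.275, 2.041]
ft_force: [-14.8, 1.6, 13.3]
opening: 0.697
```

```bash
python3 st.py .042 -.85
```

```text
clk 7.23 q [-0.02 -0.1  -0.12  2.06  0.12  0.64  0.32] open 0.697 ang 0.548
TCP in cap frame mm [ 2.8  0.6 42.1] F cap [-6.1  1.4 19. ] M cap [ 0.14  1.89 -0.22]
dist cm 0.28154803698823505 ang 1.3979566892871025 d tool cm [ 0.1  -0.27  0.  ] w [2.200e-02 1.000e-03 1.398e+00]
```

Emit:
servo_tool:
  increments:
    - [0, 0, -0.05, 0.1, 0, 0, -0.05]
    - [0, 0, -0.05, 0.1, 0, 0, -0.04]

```text
clock: 7.4
position: [0.5283, 0.0212, 0.281]
tcp_rot: [2.691, 0.318, 2.129]
ft_force: [-12.7, -1.1, 11.8]
opening: 0.703
```

```bash
python3 st.py .042 -.85
```

```text
clk 7.4 q [-0.03 -0.1  -0.11  2.07  0.12  0.64  0.41] open 0.703 ang 0.643
TCP in cap frame mm [ 2.8  0.5 42.2] F cap [-5.  -1.3 16.6] M cap [-0.26  1.77 -0.38]
dist cm 0.2840171114095928 ang 1.4926436801501706 d tool cm [ 0.13 -0.25  0.02] w [2.400e-02 1.000e-03 1.492e+00]
```

Emit:
servo_tool:
  increments:
    - [0, 0, -0.05, 0.12, 0, 0, -0.04]

```text
clock: 7.48
position: [0.5283, 0.0209, 0.2808]
tcp_rot: [2.703, 0.336, 2.168]
ft_force: [-18.7, 0.4, 14.8]
opening: 0.697
```

```bash
python3 st.py .042 -.85
```

```text
clk 7.48 q [-0.03 -0.1  -0.11  2.07  0.12  0.63  0.46] open 0.697 ang 0.684
TCP in cap frame mm [ 2.7  0.2 42.1] F cap [-8.8  0.2 22.2] M cap [-0.11  2.2  -1.  ]
dist cm 0.2727758895589538 ang 1.5336884253913448 d tool cm [ 0.16 -0.22  0.01] w [2.500e-02 1.000e-03 1.533e+00]
```

Emit:
servo_tool:
  increments:
    - [0, 0, -0.05, 0.12, 0, 0, -0.04]

```text
clock: 7.57
position: [0.5282, 0.0207, 0.2807]
tcp_rot: [2.715, 0.352, 2.205]
ft_force: [-17.9, 2.1, 16.2]
opening: 0.698
```

```bash
python3 st.py .042 -.85
```

```text
clk 7.57 q [-0.03 -0.1  -0.1   2.07  0.12  0.63  0.5 ] open 0.698 ang 0.722
TCP in cap frame mm [ 2.6  0.  42.1] F cap [-7.4  2.  23. ] M cap [ 0.61  2.31 -2.74]
dist cm 0.260882370948134 ang 1.5724559603347508 d tool cm [ 0.17 -0.2   0.  ] w [2.600e-02 1.000e-03 1.572e+00]
```

Emit:
servo_tool:
  increments:
    - [0, 0, 0, 0, 0, 0, 0.05]
    - [0, 0, 0, -0.3, 0, 0, 0]
    - [0, 0, 0, -0.4, 0, 0, 0]

```text
clock: 7.82
position: [0.5238, 0.0203, 0.2877]
tcp_rot: [2.698, 0.331, 2.155]
ft_force: [2.9, 0.3, -4.9]
opening: 0.7
```

```bash
python3 st.py .042 -.85
```

```text
clk 7.82 q [-0.03 -0.11 -0.11  2.07  0.11  0.65  0.45] open 0.7 ang 0.67
TCP in cap frame mm [ 2.3 -0.4 50.3] F cap [ 0.1  0.3 -5.7] M cap [ 0.01  0.8  -0.2 ]
dist cm 0.8632136799527226 ang 1.5202782693417567 d tool cm [ 0.18 -0.17  0.83] w [2.50e-02 1.00e-03 1.52e+00]
```

Emit:
servo_tool:
  increments:
    - [0, 0, 0, -0.3, 0, 0, 0]
    - [0, 0, 0, -0.3, 0, 0, 0]

```text
clock: 7.98
position: [0.5207, 0.0204, 0.292]
tcp_rot: [2.698, 0.329, 2.154]
ft_force: [9.0, 1.1, -6.7]
opening: 0.698
```

```bash
python3 st.py .042 -.85
```

```text
clk 7.98 q [-0.03 -0.13 -0.11  2.07  0.11  0.66  0.45] open 0.698 ang 0.669
TCP in cap frame mm [ 1.7 -0.4 55.6] F cap [  4.4   1.1 -10.3] M cap [ 0.12 -0.35 -0.36]
dist cm 1.3734738256984558 ang 1.5190857858883249 d tool cm [ 0.16 -0.13  1.36] w [0.025 0.    1.519]
```

```bash
python3 - <<'E'
from station import env
from h import *
s=env.read_state()
c=env.camera('wrist');cv2.imwrite('pics/w3.png',c['image'][:,:,::-1])
c=env.camera('scene');a=c['image'][150:230,210:310,::-1];cv2.imwrite('pics/s3.png',cv2.resize(a,None,fx=6,fy=6,interpolation=cv2.INTER_CUBIC))
E
python3 st.py
```

```text
clk 8.08 q [-0.03 -0.13 -0.11  2.07  0.11  0.66  0.45] open 0.7 ang 0.67
TCP in cap frame mm [ 1.9 -0.4 56.3] F cap [-1.  -0.2  3.2] M cap [ 0.11  0.82 -0.25]
```

View pics/w3.png

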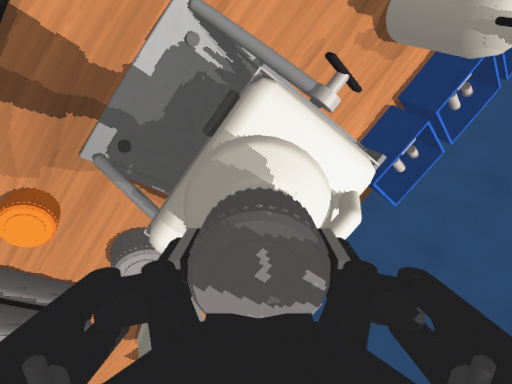

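View pics/s3.png

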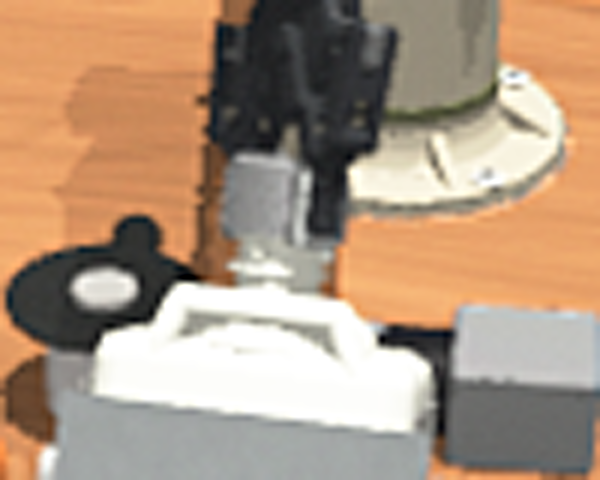

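Emit:
servo_tool:
  increments:
    - [0, 0, 0, -0.4, 0, 0, 0]
    - [0, 0, 0, -0.5, 0, 0, 0]
    - [0, 0, 0, -0.5, 0, 0, 0]
    - [0, 0, 0, -0.6, 0, 0, 0]
    - [0, 0, 0, -0.6, 0, 0, 0]
    - [0, 0, 0, -0.6, 0, 0, 0]

```text
clock: 8.58
position: [0.5024, 0.0207, 0.3217]
tcp_rot: [2.7, 0.33, 2.156]
ft_force: [0.1, 0.4, 0.4]
opening: 0.701
```

```bash
python3 st.py .042 -.85
```

```text
clk 8.58 q [-0.03 -0.19 -0.11  2.05  0.09  0.74  0.47] open 0.701 ang 0.671
TCP in cap frame mm [ 0.7 -0.3 90.5] F cap [0.3 0.4 0.3] M cap [-0.01  0.61 -0.1 ]
dist cm 4.848326892417492 ang 1.5212464271450004 d tool cm [ 0.14 -0.11  4.84] w [2.400e-02 1.000e-03 1.521e+00]
```

```bash
cat > pl.py <<'E'
from station import env
from h import *
import sys
x,y,z,ang,N=map(float,sys.argv[1:6]);op=float(sys.argv[6]) if len(sys.argv)>6 else 0
s=env.read_state();print(np.array(s['q']).round(2),s['position'],np.round(s['ft_force'],1),s['opening'],s['clock'])
for r in plan(s,np.array([x,y,z]),toolR(0,ang,0),int(N),op): print(r)
E
python3 pl.py .445 .336 .30 .65 16
```

```text
[-0.03 -0.19 -0.11  2.05  0.09  0.74  0.47] [0.5024028  0.0206591  0.32172572] [0.1 0.4 0.4] 0.700569802198627 8.5833
dist cm 32.12584179299063 ang 0.5448781043685664 d tool cm [28.57 14.63 -1.37] w [0.427 0.339 0.01 ]
[0, 1.8, 0.9, -0.1, 0.027, 0.021, 0.001]
[0, 1.8, 0.9, -0.1, 0.027, 0.021, 0.001]
[0, 1.8, 0.9, -0.1, 0.027, 0.021, 0.001]
[0, 1.8, 0.9, -0.0, 0.027, 0.021, 0.001]
[0, 1.8, 0.9, -0.0, 0.027, 0.021, 0.001]
[0, 1.8, 0.9, -0.0, 0.027, 0.021, 0.001]
[0, 1.8, 0.9, -0.0, 0.027, 0.021, 0.001]
[0, 1.8, 0.9, 0.0, 0.027, 0.021, 0.001]
[0, 1.8, 0.9, 0.0, 0.027, 0.021, 0.001]
[0, 1.8, 0.9, 0.0, 0.027, 0.021, 0.001]
[0, 1.8, 0.9, 0.1, 0.027, 0.021, 0.001]
[0, 1.8, 0.9, 0.1, 0.027, 0.021, 0.001]
[0, 1.8, 0.9, 0.1, 0.027, 0.021, 0.001]
[0, 1.8, 0.9, 0.1, 0.027, 0.021, 0.001]
[0, 1.8, 0.9, 0.1, 0.027, 0.021, 0.001]
[0, 1.8, 0.9, 0.1, 0.027, 0.021, 0.001]
```

Emit:
servo_tool:
  increments:
    - [0, 0.3, 0.2, -0.8, 0, 0, 0]
    - [0, 1.0, 0.6, -0.8, 0, 0, 0]
    - [0, 1.8, 1.1, -0.2, 0.01, 0.01, 0]
    - [0, 1.8, 1.1, -0.1, 0.03, 0.02, 0]
    - [0, 1.8, 1.0, -0.1, 0.03, 0.02, 0]
    - [0, 1.8, 0.9, 0, 0.03, 0.02, 0]
    - [0, 1.8, 0.9, 0, 0.03, 0.02, 0]
    - [0, 1.8, 0.9, 0, 0.03, 0.02, 0]

```text
clock: 9.25
position: [0.4702, 0.1593, 0.3369]
tcp_rot: [2.868, 0.23, 2.185]
ft_force: [0.0, 0.3, -0.3]
opening: 0.696
```

```bash
python3 pl.py .445 .336 .27 .65 1
python3 - <<'E'
from station import env
from h import *
c=env.camera('wrist');cv2.imwrite('pics/w4.png',c['image'][:,:,::-1])
E
```

```text
[-0.12 -0.09 -0.35  1.87  0.17  1.05  0.11] [0.47017991 0.15931286 0.33687964] [ 0.   0.3 -0.3] 0.6955275509811066 9.25
dist cm 19.05918694698228 ang 0.3551518017753137 d tool cm [16.99  7.05  4.98] w [ 0.268  0.233 -0.004]
[0, 17.0, 7.0, 5.0, 0.268, 0.233, -0.004]
```

View pics/w4.png

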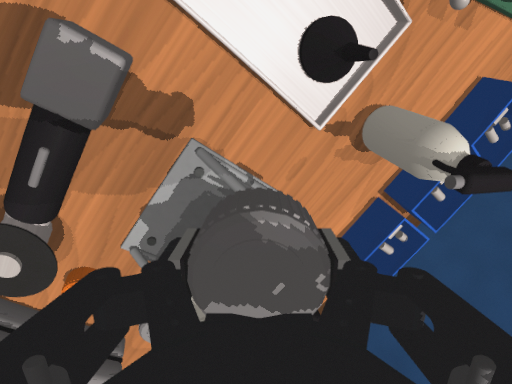

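Emit:
servo_tool:
  increments:
    - [0, 2.0, 0.8, 0.5, 0.034, 0.03, 0]
    - [0, 2.0, 0.8, 0.5, 0.034, 0.03, 0]
    - [0, 2.0, 0.8, 0.6, 0.034, 0.03, 0]
    - [0, 2.0, 0.8, 0.6, 0.034, 0.03, 0]
    - [0, 2.0, 0.8, 0.7, 0.034, 0.03, 0]
    - [0, 2.0, 0.8, 0.8, 0.034, 0.03, 0]
    - [0, 2.0, 0.8, 0.8, 0.034, 0.03, 0]
    - [0, 2.0, 0.8, 0.8, 0.034, 0.03, 0]

```text
clock: 9.97
position: [0.4318, 0.3361, 0.2809]
tcp_rot: [-3.135, -0.013, 2.22]
ft_force: [0.3, 0.6, -1.2]
opening: 0.7
```

```bash
python3 pl.py .445 .336 .16 .65 1
python3 - <<'E'
from station import env
from h import *
s=env.read_state()
c=wristcam(env.camera('wrist'),s);im=c['image'][:,:,::-1].copy()
R=np.array([[np.cos(.02),np.sin(.02)],[-np.sin(.02),np.cos(.02)]])
loc=np.array([[-.135,-.095],[.135,-.095],[.135,.095],[-.135,.095],[-.055,0]])@R.T+[.4985,.3345]
z=[.02]*4+[.003]
uv=proj(c,np.c_[loc,z]);print(uv)
cv2.polylines(im,[uv[:4].astype(np.int32)],True,(0,0,255),1);cv2.circle(im,tuple(int(v) for v in uv[4]),3,(0,255,0),-1)
cv2.imwrite('pics/w5.png',im)
c=env.camera('top');im=c['image'][:,:,::-1].copy();uv=proj(c,np.c_[loc,z]);cv2.polylines(im,[uv[:4].astype(np.int32)],True,(0,0,255),1)
cv2.imwrite('pics/t5.png',cv2.resize(im[120:300,80:300],None,fx=3,fy=3))
E
```

```text
[-0.31  0.27 -0.49  1.6   0.12  1.31 -0.16] [0.43184017 0.33606771 0.28090558] [ 0.3  0.6 -1.2] 0.700220275600056 9.9667
dist cm 12.161967294298115 ang 0.014598858628625092 d tool cm [-0.96  1.12 12.07] w [-0.006 -0.013 -0.001]
[0, -1.0, 1.1, 12.1, -0.006, -0.013, -0.001]
[[168.84362613 201.45250064]
 [331.75522356 317.39079793]
 [431.91560583 215.52157218]
 [265.27559435  71.59077337]
 [267.69972345 178.77012611]]
```

View pics/w5.png

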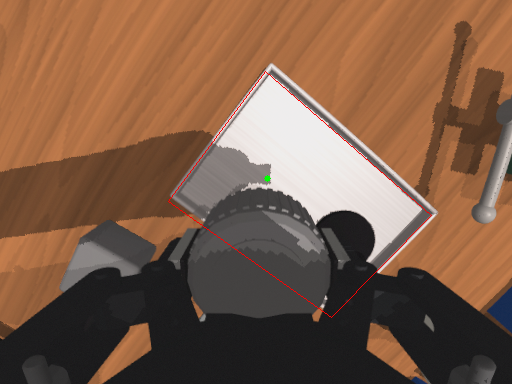

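View pics/t5.png

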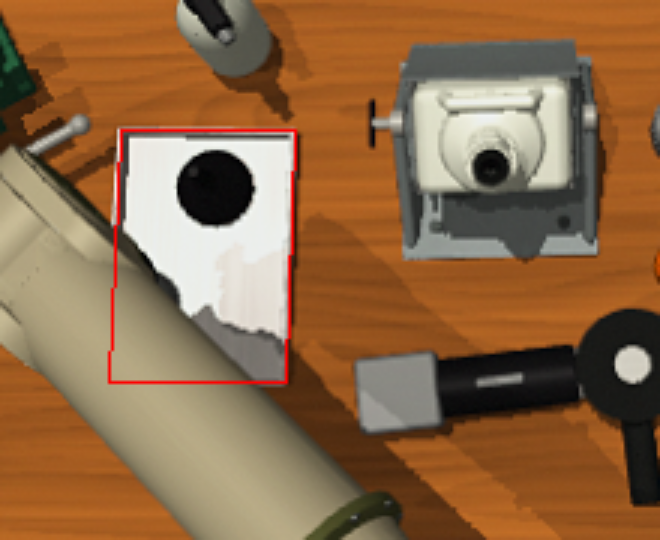

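Emit:
servo_tool:
  increments:
    - [0, -0.2, 0.2, 2.4, -0.002, -0.003, 0]
    - [0, -0.2, 0.2, 2.4, -0.002, -0.003, 0]
    - [0, -0.2, 0.2, 2.4, -0.002, -0.003, 0]
    - [0, -0.2, 0.2, 2.4, 0, -0.003, 0]
    - [0, -0.2, 0.2, 2.4, 0, 0, 0]
    - [0, 0, 0, 2.4, 0, 0, 0]
    - [0, 0, 0, 1.5, 0, 0, 0]
    - [0, 0, 0, 0.6, 0, 0, 0]

```text
clock: 10.73
position: [0.4483, 0.3368, 0.1162]
tcp_rot: [3.127, 0.003, 2.224]
ft_force: [-0.6, 0.0, -0.7]
opening: 0.696
```

```bash
python3 pl.py .443 .337 .070 .65 1
```

```text
[-0.34  0.45 -0.45  1.77  0.24  0.97 -0.23] [0.44832773 0.33675654 0.11621438] [-0.6  0.  -0.7] 0.6957806333397442 10.7333
dist cm 4.652110492299726 ang 0.015367696108221866 d tool cm [ 0.36 -0.48  4.61] w [0.015 0.003 0.004]
[0, 0.4, -0.5, 4.6, 0.015, 0.003, 0.004]
```

Emit:
servo_tool:
  increments:
    - [0, 0.1, -0.2, 1.0, 0.005, 0, 0]
    - [0, 0.1, -0.2, 1.0, 0.005, 0, 0]
    - [0, 0.1, -0.1, 0.8, 0.005, 0, 0]
    - [0, 0, 0, 0.6, 0, 0, 0]
    - [0, 0, 0, 0.2, 0, 0, 0]
    - [0, 0, 0, 0, 0, 0, 0]

```text
clock: 11.23
position: [0.4438, 0.3357, 0.0797]
tcp_rot: [3.14, 0.005, 2.224]
ft_force: [0.2, 0.2, -0.4]
opening: 0.695
```

```bash
python3 pl.py .443 .337 .070 .65 1
```

```text
[-0.36  0.5  -0.43  1.79  0.26  0.91 -0.26] [0.44384958 0.33567406 0.07972473] [ 0.2  0.2 -0.4] 0.6952330914766189 11.2333
dist cm 0.9851404424776123 ang 0.006366330830829388 d tool cm [0.16 0.01 0.97] w [0.002 0.005 0.003]
[0, 0.2, 0.0, 1.0, 0.002, 0.005, 0.003]
```

Emit:
servo_tool:
  increments:
    - [0, 0, 0, 0.3, 0, 0, 0]
    - [0, 0, 0, 0.2, 0, 0.003, 0]
    - [0, 0, 0, 0.2, 0, 0, 0]

```text
clock: 11.48
position: [0.4447, 0.3366, 0.0738]
tcp_rot: [3.137, 0.002, 2.224]
ft_force: [0.6, 0.5, -0.4]
opening: 0.699
```

Emit:
servo_tool:
  increments:
    - [0, 0, 0, 0.15, 0, 0, 0]

```text
clock: 11.57
position: [0.4449, 0.3366, 0.0723]
tcp_rot: [3.136, 0.002, 2.224]
ft_force: [0.3, -0.9, 0.1]
opening: 0.702
```

Emit:
servo_tool:
  increments:
    - [0, 0, 0, 0.15, 0, 0, 0]

```text
clock: 11.65
position: [0.445, 0.3367, 0.0709]
tcp_rot: [3.136, 0.002, 2.224]
ft_force: [-2.6, -2.3, 18.8]
opening: 0.697
```

Emit:
servo_tool:
  increments:
    - [0, 0, 0, -0.06, 0, 0, 0]
    - [0, 0, 0, 0, 0, 0, 0]

```text
clock: 11.82
position: [0.4452, 0.3369, 0.0718]
tcp_rot: [3.135, 0.002, 2.223]
ft_force: [-0.5, -0.1, -0.5]
opening: 0.703
```

Emit:
servo_tool:
  increments:
    - [0, 0, 0, 0.07, 0, 0, 0]
    - [0, 0, 0, 0.02, 0, 0, 0]
  force: 20

```text
clock: 11.98
position: [0.4454, 0.3369, 0.0711]
tcp_rot: [3.135, 0.002, 2.223]
ft_force: [-0.8, -0.2, 3.1]
opening: 0.704
```

Emit:
servo_tool:
  increments:
    - [0.8, 0, 0, 0, 0, 0, 0]
    - [1, 0, 0, 0, 0, 0, 0]
    - [1, 0, 0, 0, 0, 0, 0]
    - [1, 0, 0, 0, 0, 0, 0]
    - [1, 0, 0, 0, 0, 0, 0]

```text
clock: 12.4
position: [0.4454, 0.337, 0.0709]
tcp_rot: [3.135, 0.002, 2.223]
ft_force: [0.4, -0.3, 0.4]
opening: 1.0
```

Run:
```python
from station import env
from h import *
s=env.read_state();print(s['position'],s['tcp_rot'],s['opening'],s['clock'])
c=env.camera('wrist');cv2.imwrite('pics/w6.png',c['image'][:,:,::-1])
```

```text
[0.44540048 0.33697695 0.0709121 ] [3.13464829e+00 2.26390353e-03 2.22345965e+00] 1.0003254956344667 12.4
```

View pics/w6.png

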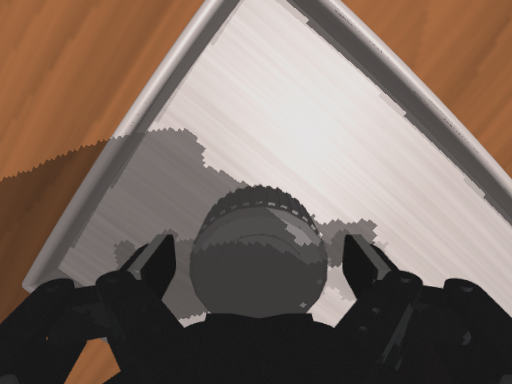

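The cap (px ~258,260) stands on the tray floor with both fingers clear of it. Retreating straight up.

Emit:
servo_tool:
  increments:
    - [1, 0, 0, -0.6, 0, 0, 0]
    - [1, 0, 0, -1.0, 0, 0, 0]
    - [1, 0, 0, -1.5, 0, 0, 0]
    - [1, 0, 0, -2.2, 0, 0, 0]
    - [1, 0, 0, -2.5, 0, 0, 0]
    - [1, 0, 0, -2.5, 0, 0, 0]
    - [1, 0, 0, -2.5, 0, 0, 0]
    - [1, 0, 0, -2.5, 0, 0, 0]

```text
clock: 13.12
position: [0.4414, 0.3348, 0.2295]
tcp_rot: [-3.138, 0.001, 2.225]
ft_force: [0.2, -0.1, -0.1]
opening: 1.005
```

Emit:
servo_tool:
  increments:
    - [1, 2.0, -2.0, 0, 0, 0, 0]
    - [1, 2.5, -2.0, 0, 0, 0, 0]
    - [1, 2.5, -2.0, 0, 0, 0, 0]
    - [1, 2.5, 0, 0, 0, 0, 0]
    - [1, 2.5, 0, 0, 0, 0, 0]
    - [1, 2.5, 0, 0, 0, 0, 0]
    - [1, 1, 0, 0, 0, 0, 0]
    - [1, 0, 0, 0, 0, 0, 0]

```text
clock: 13.78
position: [0.2967, 0.426, 0.2465]
tcp_rot: [3.121, 0.003, 2.221]
ft_force: [-0.5, -0.9, 1.0]
opening: 0.999
```

Run:
```python
from station import env
from h import *
s=env.read_state();print(np.array(s['q']).round(2),s['position'],s['ft_force'],s['clock'])
cs={n:env.camera(n) for n in('scene','top','wrist')}
cs['wrist']=wristcam(cs['wrist'],s)
for n,c in cs.items():
    im=c['image'][:,:,::-1].copy();P,_=capcyl(np.array([.4454,.337,.021]),0,tilt=0)
    uv=proj(c,P)
    cv2.imwrite(f'pics/f_{n}_raw.png',im)
    for p in uv: cv2.circle(im,tuple(int(round(v)) for v in p),0,(0,0,255),-1)
    m=uv.mean(0).astype(int); x0=max(0,m[0]-60);y0=max(0,m[1]-50)
    cv2.imwrite(f'pics/f_{n}.png',cv2.resize(im[y0:y0+100,x0:x0+120],None,fx=3,fy=3))
    print(n,[(round(d['p'],2),[round(a*b) for a,b in zip(d['rect'],[512,384]*2)]) for d in env.search_frame(cs[n],'cap')[:4]],uv.min(0).round(),uv.max(0).round())
a=[cv2.imread(f'pics/f_{n}.png') for n in cs];h=min(x.shape[0] for x in a);cv2.imwrite('pics/fin.png',cv2.resize(np.hstack([x[:h] for x in a]),None,fx=.74,fy=.74))
```

```text
[-0.51  0.23 -0.59  1.74  0.15  1.2  -0.5 ] [0.29669501 0.42596893 0.2464534 ] [-0.47486034 -0.90615056  1.01700015] 13.7833
scene [(0.64, [169, 240, 196, 268]), (0.52, [192, 222, 210, 240]), (0.49, [349, 233, 369, 251])] [348. 232.] [369. 252.]
top [(0.93, [301, 150, 322, 177]), (0.79, [301, 202, 317, 218]), (0.6, [136, 212, 158, 230])] [136. 212.] [157. 231.]
wrist [(0.83, [282, 273, 334, 322])] [282. 277.] [336. 336.]
```

View pics/fin.png

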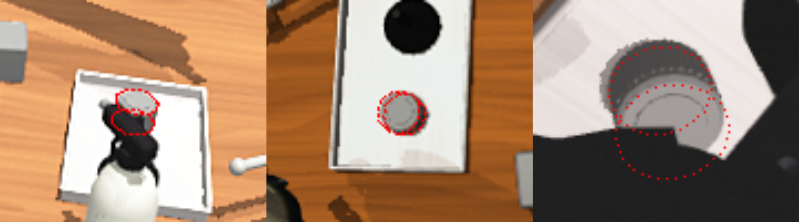

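View pics/f_top_raw.png

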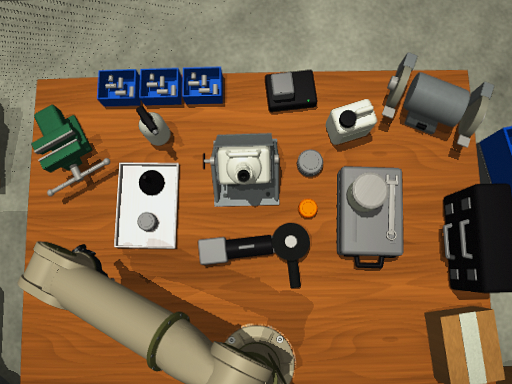

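```bash
python3 -c "
from station import env
print(env.job_done())"
```

```text
the job is handed in; nothing more can be done
None
```

I opened the canister and set the cap down in the clear end of the drip tray, then handed the job in. The clock read 13.8 s at the last check, against the 56 s limit, and the hand-in gave no verdict.

- **Which cap:** I took the grey cap on the leaning neck (top picture, about 245,176). I left the larger grey one (about 310,164) and the orange one (about 308,208).
- **Opening:** I gripped it at 90 N and pressed it 7 mm along the neck at about 15 to 19 N, rising to 23 N at the stop. I turned it anticlockwise while pressed. The drag was 0.2 to 0.4 N m until it rose past 0.8 at about 1.53 rad, which I took as the stop; the last row pushed it to 2.7 N m at 1.57 rad. I then turned back 0.05 rad, eased off and lifted.
- **Setting down:** I lowered it until it touched and released it after one backed-off touch. That first touch reached 19 N before I backed off; the release was at about 3 N.
- **Last checks:**
  - The top and scene pictures match an upright cap at about (0.445, 0.337, 0.021), which is in the clear half of the tray.
  - The wrist picture agreed less well, by a few pixels to about 15; I put that down to the arm still settling.
  - The neck shows open, and the funnel and the other loose things look unmoved by eye in the top picture.
  - The gripper is well clear and the wrist force is near zero.
- **Possible issue:** Joint 2 read -0.254 twice on the approach, slightly past its listed limit of -0.25. The robot reported nothing about it.

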